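# Start up the chromatograph from its push-button boxes

### The job

Start up the chromatograph: with the fingertips, lightly press the round gas key, then the long bar-shaped oven key, then the square start key, each right down, where it stays by itself, and then move clear. Only press: do not lift any of the boxes or push them out of place. Leave the cross-shaped vent key up, and do not disturb its box, the vial rack, the bottle or the jar.

Things in the scene. Friction and masses are not known exactly. Their poses are not given: they have to be found in the camera images.
- gas_box: The gas box: loose light-grey push-button box, 90 x 90 mm and 45 mm high, about 0.6 kg, standing on rubber feet, with one black round key, 40 mm across, in the middle of its top; two brass pipe stubs stick out 18 mm from one side (the box's own +x side) at 25 mm height. Origin at the centre of its underside, z up, x and y along its sides.
- gas_key_top (a point): Centre of the top face of the gas box's round key, 40 mm across. Up, it stands 14 mm above the box's top (59 mm above the bench); pressed right down, 6 mm. The point moves down with the key.
- gas_key (a joint): How far the gas key is pressed, in m: 0 = up, 0.008 = right down against its stop. It slides straight down, yields to about 4 to 5 N, has no click and stays at the depth where it is left. 0 at the start.
- oven_box: The oven box: loose light-grey push-button box, 90 x 90 mm and 45 mm high, about 0.6 kg, standing on rubber feet, with one black long bar-shaped key, 64 mm long (along the box's y) and 20 mm wide, in the middle of its top; a thin whitish display strip lies beside the key on the box's top. Origin at the centre of its underside, z up, x and y along its sides.
- oven_key_top (a point): Centre of the top face of the oven box's long bar-shaped key, 64 mm long (along the box's y) and 20 mm wide. Up, it stands 14 mm above the box's top (59 mm above the bench); pressed right down, 6 mm. The point moves down with the key.
- oven_key (a joint): How far the oven key is pressed, in m: 0 = up, 0.008 = right down against its stop. It slides straight down, yields to about 4 to 5 N, has no click and stays at the depth where it is left. 0 at the start.
- start_box: The start box: loose light-grey push-button box, 90 x 90 mm and 45 mm high, about 0.6 kg, standing on rubber feet, with one black square key, 36 by 36 mm, in the middle of its top; otherwise plain. Origin at the centre of its underside, z up, x and y along its sides.
- start_key_top (a point): Centre of the top face of the start box's square key, 36 by 36 mm. Up, it stands 14 mm above the box's top (59 mm above the bench); pressed right down, 6 mm. The point moves down with the key.
- start_key (a joint): How far the start key is pressed, in m: 0 = up, 0.008 = right down against its stop. It slides straight down, yields to about 4 to 5 N, has no click and stays at the depth where it is left. 0 at the start.
- vent_box: The vent box: loose light-grey push-button box, 90 x 90 mm and 45 mm high, about 0.6 kg, standing on rubber feet, with one black cross-shaped key, two bars 50 mm long and 14 mm wide, in the middle of its top; three dark slots on one side. Origin at the centre of its underside, z up, x and y along its sides.
- vent_key_top (a point): Centre of the top face of the vent box's cross-shaped key, two bars 50 mm long and 14 mm wide. Up, it stands 14 mm above the box's top (59 mm above the bench); pressed right down, 6 mm. NOT to be pressed. The point moves down with the key.
- vent_key (a joint): How far the vent key is pressed, in m: 0 = up, 0.008 = right down against its stop. It slides straight down, yields to about 4 to 5 N, has no click and stays at the depth where it is left. 0 at the start.
- vial_rack: Bystander: loose blue rack of small amber vials with white caps, 70 x 130 mm, 51 mm high. Origin at the centre of its underside.
- solvent_bottle: Bystander: loose amber bottle with white cap, 66 mm across, 130 mm high. Origin at the centre of its underside.
- sample_jar: Bystander: small loose white jar with steel lid, 40 mm across, 45 mm high, between the boxes and the robot. Origin at the centre of its underside.
There are look-alikes about, which are no part of the job. Leave any pink look-alike of the gas_box alone.

How it is judged:
By the outcome, as a careful person would: the job done as asked, in the order asked, and still so for the second after the job is handed in, with the robot touching nothing.
It also fails if it takes over 51 s, if anything falls off the work surface, if the arm or the gripper's body presses on something with over 40 N, if the wrist force passes 120 N, or if a joint passes its speed limit or range.

### The arm

A 6-joint arm with a two-finger parallel gripper is mounted at the origin on the work surface. World frame = base frame: x ahead of the robot, y to its left, z up, the work surface at z = 0. Lengths are in m, angles in rad, forces in N, time in s.
With the tool pointing down it reaches from about 0.35 to 0.725 m from the base axis. Payload 6 kg.
Tool frame: the origin (TCP) lies between the finger pads; the fingertips stand 8 mm ahead of it and the grasp point (between the pads) lies 11 mm behind it (ctrl.nose_length is the distance from the TCP to the fingertips, in m); x points along the fingers, y is the direction in which the jaws open and shut, and the axes are right-handed (so a half turn about x gives the same grasp; the last joint's range is limited). The gripper opens to 85 mm and grips with 20 to 120 N. Pads are 22 mm wide; open, the fingers measure 114 mm over their backs; the gripper's body (76 mm by 85 mm) begins 54 mm behind the grasp point. The pads swing forward as they close: fully open they stand 13 mm farther back than shut.
Start: joints at [-0.766, 0.04, 0.085, 0, -1.615, -0.334], TCP at [0.272, -0.535, 0.239] pointing down, gripper open.
Joint ranges: [-2.56, 2.56], [-1.29, 2.01], [-1.08, 1.49], [-3.29, 1.98], [-2.81, -0.18], [-2.99, 2.99]. Speed limits (rad/s): [2.57, 2.57, 3.01, 3.14, 3.14, 3.14].

### API

Orientations are given as a unit quaternion [w, x, y, z].
In Python, from station import ctrl, eyes, workorder gives the robot as it stands. The module is installed in compiled form; this text tells all that it offers.
- The arm moves only by the tool play_rows, never from a script. Its argument "commands" is a list of rows, each a list of 7 numbers: the turn, a rotation vector about the world's x, y, z in rad, then the shift along the world's x, y, z in mm, then the gripper's target within -1 to 1 (fully open at 1, half-way at 0, shut at -1). A call has 1 to 5 rows; each row is the pose to reach, as a shift and turn from the pose commanded when the call began; what a row does not reach only later rows make up. A row lasts 1/8 s, in which the tool goes at most 62.5 mm and 10.7 degrees, less where a joint would pass 70% of its speed; a pose out of reach is approached as far as the arm can. A call with a gripper value outside its range is refused whole. The fingers move at their own pace and stop on an object; "grip_force" is the grip in N (left out, the last holds). Time passes only in rows, so rows that repeat a pose let the fingers close. It gives the time, the measured TCP pose, the force and the opening at its end, in the units of the state.
- ctrl.state(): the state, without advancing time (a new reading comes with each control period).
- eyes.get_image(name): name is "side" or "top" or "wrist"; returns the picture (400x640x3 uint8, red, green, blue); there is no depth.
- eyes.camera_params(name): a dict with "camera_matrix" (3x3 intrinsics, pixels), "world_from_camera" (4x4, takes a point from camera to world coordinates). Camera axes: x right, y down, z forward; pixel columns grow to the right and rows downward; lengths in m; the calibration is good to about 2 mm. A picture is of the moment at which its call begins: read the wrist's pose just before it. camera_params takes no time and is no camera call; for the wrist camera it gives the pose at the moment of the call.
- workorder.hand_in(): hands the job in, once; it reports no verdict.
The state is a dict: "time_s": time; "joints": joint angles; "qvel": joint speeds; "joint_torque": joint torques, N m; "position": TCP position; "eef_rot": TCP orientation; "force": force on the tool from outside, world axes, zero at the start; "wrist_torque": the same for the moment, N m; "width": opening from 0.0 (shut) to 1.0 (fully open).
Only numpy, scipy, OpenCV 4.12 (cv2) and the standard library are available. Lean on these libraries where they do the work, as an engineer would, in place of code of your own. Each camera call takes 0.05 s, during which the arm holds its last target.

## Working session

There is one attempt and no reset: what is moved stays moved. The work goes in short steps, Python scripts to look and compute and a tool call to move; the robot and the scene stay as the last step left them, time stands still between calls to the robot, and variables do not carry over. Pictures are saved under pics/ and viewed, and the job is handed in when it is done.

Besides the shell and the picture viewer there is one more tool, called by a JSON object that holds its "method" and its "body". play_rows: Moves the arm, as the interface text tells. Its arguments: {"type":"object","properties":{"commands":{"type":"array","items":{"type":"array","items":{"type":"number"}}},"grip_force":{"type":"number"}},"required":["commands"]}

```bash
mkdir -p pics; python3 - <<'E'
from station import ctrl, eyes
import cv2,numpy as np
for n in ["top","side","wrist"]:
    im=eyes.get_image(n); cv2.imwrite(f"pics/{n}0.png",im[:,:,::-1])
    p=eyes.camera_params(n); print(n,np.round(p["camera_matrix"],1).tolist(),np.round(p["world_from_camera"],3).tolist())
s=ctrl.state(); print(s["time_s"],s["position"],s["eef_rot"],s["force"],s["width"],ctrl.nose_length)
E
```

```text
top [[404.7, 0.0, 324.0], [0.0, 404.7, 195.6], [0.0, 0.0, 1.0]] [[0.008, -0.992, 0.125, 0.428], [-1.0, -0.008, -0.0, 0.087], [0.001, -0.125, -0.992, 1.052], [0.0, 0.0, 0.0, 1.0]]
side [[423.0, 0.0, 319.3], [0.0, 423.0, 195.8], [0.0, 0.0, 1.0]] [[-0.965, -0.191, 0.182, 0.388], [-0.264, 0.685, -0.679, 0.716], [0.005, -0.703, -0.711, 0.736], [0.0, 0.0, 0.0, 1.0]]
wrist [[296.8, 0.0, 317.5], [0.0, 296.8, 196.6], [0.0, 0.0, 1.0]] [[-0.453, 0.845, 0.285, 0.2], [0.892, 0.429, 0.146, -0.572], [0.001, 0.32, -0.947, 0.373], [0.0, 0.0, 0.0, 1.0]]
0.15 [ 0.27212451 -0.5344836   0.23852101] [ 0.68745045 -0.16447353  0.68775309  0.16539658] [ 0.05038528  0.94697999 -0.6244242 ] 0.9994681418100053 0.008
```

View pics/top0.png

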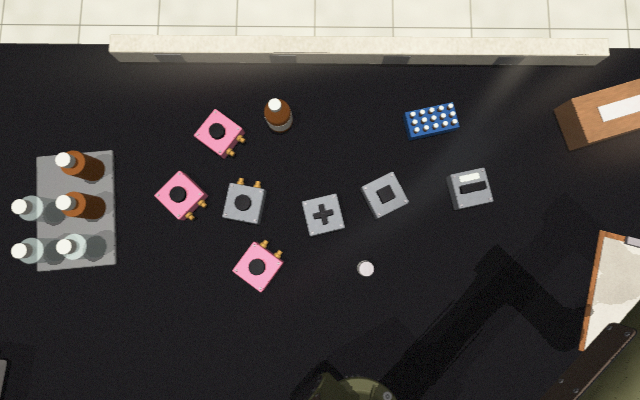

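View pics/side0.png

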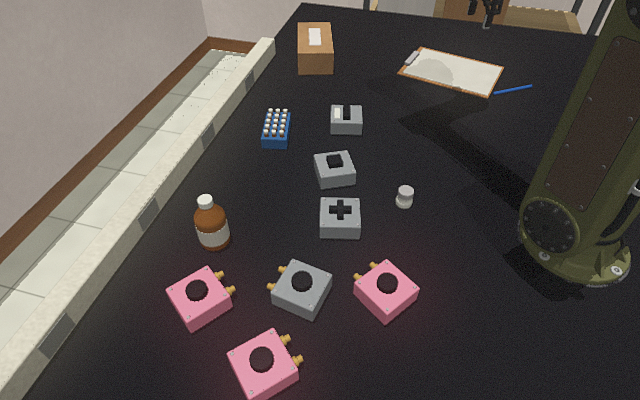

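View pics/wrist0.png

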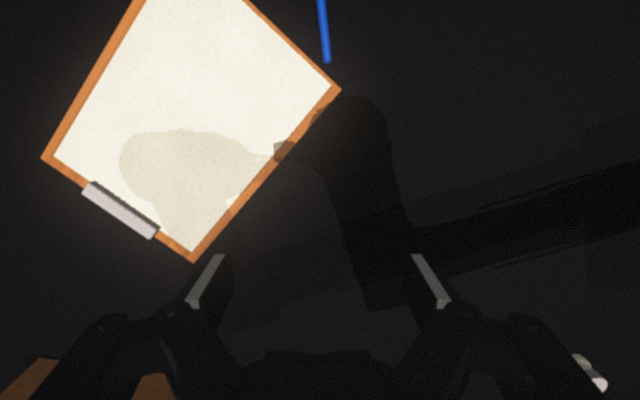

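The only grey box with a round key and brass stubs is at top (244,203). The pink look-alikes are at (218,133), (180,195) and (258,266). The oven bar key is at (472,187), the square start key at (386,195) and the vent cross at (323,214). I'll confirm these in enlarged crops.

```bash
python3 - <<'E'
import cv2,numpy as np
im=cv2.imread("pics/top0.png")
cs=[(244,203),(472,187),(386,195),(323,214)]
r=[cv2.resize(im[y-28:y+28,x-35:x+35],None,fx=5.6,fy=5.6,interpolation=cv2.INTER_CUBIC) for x,y in cs]
r=[cv2.convertScaleAbs(a,alpha=1.5,beta=15) for a in r]
cv2.imwrite("pics/crop.png",np.vstack([np.hstack(r[:2]),np.hstack(r[2:])]))
im=cv2.imread("pics/side0.png")
cs=[(302,282),(346,115),(334,162),(340,212)]
r=[cv2.resize(im[y-28:y+28,x-35:x+35],None,fx=5.6,fy=5.6,interpolation=cv2.INTER_CUBIC) for x,y in cs]
r=[cv2.convertScaleAbs(a,alpha=1.5,beta=15) for a in r]
cv2.imwrite("pics/crops.png",np.vstack([np.hstack(r[:2]),np.hstack(r[2:])]))
E
```

```text
(no output)
```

View pics/crop.png

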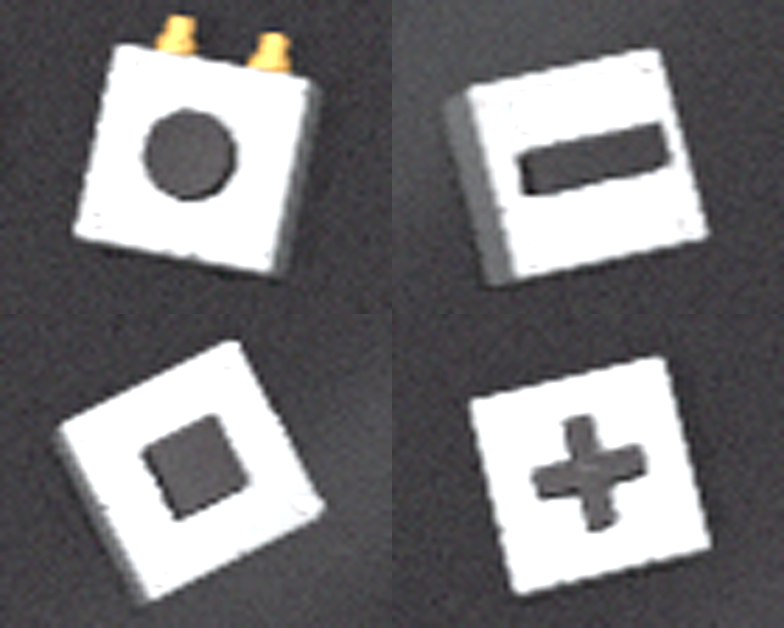

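View pics/crops.png

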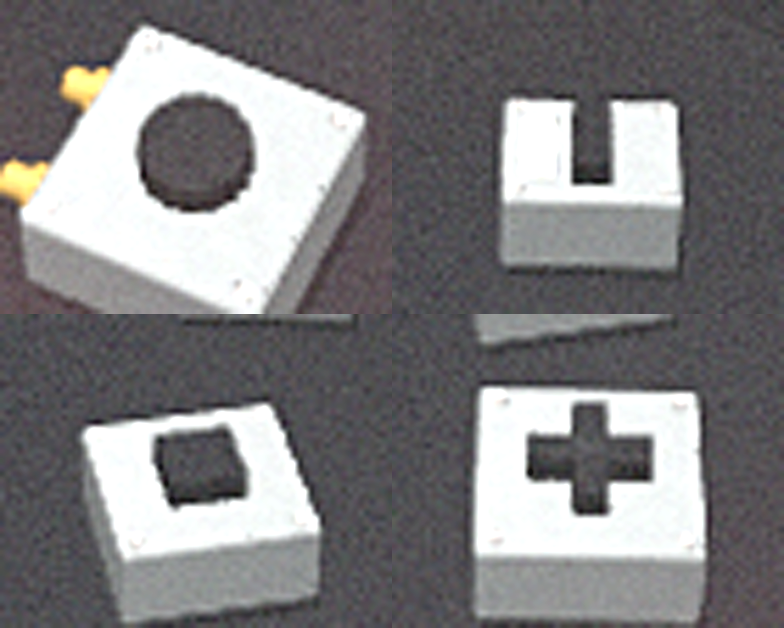

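```bash
cat > h.py <<'E'
from station import ctrl, eyes
import cv2,numpy as np
def ray(n,uv,z):
    p=eyes.camera_params(n);K=p["camera_matrix"];T=p["world_from_camera"]
    d=T[:3,:3]@np.linalg.inv(K)@np.array([uv[0],uv[1],1.]);o=T[:3,3]
    return o+d*(z-o[2])/d[2]
E
python3 - <<'E'
from h import *
D={"gas":((209,175),[(118,44),(314,83),(275,272),(75,236)],(190,155)),
"oven":((437,159),[(78,88),(268,50),(316,238),(120,276)],(204,159)),
"start":((351,167),[(60,114),(238,26),(324,192),(150,288)],(195,153)),
"vent":((288,186),[(80,86),(270,44),(318,234),(124,280)],(198,158))}
S={"gas":(267,254,(195,150)),"oven":(311,87,(200,140)),"start":(299,134,(198,147)),"vent":(305,184,(198,140))}
for n,(o,c,k) in D.items():
    P=np.array([ray("top",(o[0]+(x+.5)/5.6-.5,o[1]+(y+.5)/5.6-.5),.045) for x,y in c])
    kk=ray("top",(o[0]+k[0]/5.6-.4,o[1]+k[1]/5.6-.4),.059)
    e=[np.linalg.norm(P[i]-P[i-1]) for i in range(4)]
    yaw=[np.degrees(np.arctan2(*(P[i]-P[i-1])[[1,0]]))%90 for i in range(4)]
    sx,sy,q=S[n]; ks=ray("side",(sx+q[0]/5.6-.4,sy+q[1]/5.6-.4),.059)
    print(n,np.round(P.mean(0),4),np.round(kk,4),np.round(ks,4),np.round(e,3),np.round(yaw,1))
print("jar",ray("top",(366,268),.045),"bottle",ray("top",(274,104),.13),"rack",ray("top",(432,121),.05))
E
```

```text
gas [0.5352 0.2879 0.045 ] [0.5351 0.2875 0.059 ] [0.5346 0.2943 0.059 ] [0.088 0.09  0.086 0.091] [79.6 79.1 79.9 80.3]
oven [ 0.5782 -0.2843  0.045 ] [ 0.5777 -0.283   0.059 ] [ 0.5759 -0.2708  0.059 ] [0.087 0.088 0.087 0.09 ] [10.7 11.8 11.8 11.4]
start [ 0.5598 -0.0666  0.045 ] [ 0.5586 -0.0654  0.059 ] [ 0.5594 -0.0597  0.059 ] [0.087 0.09  0.084 0.09 ] [27.  26.9 26.5 29.1]
vent [0.5081 0.0889 0.045 ] [0.5081 0.0889 0.059 ] [0.5074 0.0956 0.059 ] [0.089 0.087 0.088 0.088] [13.5 13.  14.3 13.7]
jar [ 0.37679573 -0.01777904  0.045     ] bottle [0.76159067 0.2065307  0.13      ] rack [ 0.74876767 -0.18797845  0.05      ]
```

{"method": "play_rows", "body": {"commands": [[0, 0, 0, 18, 56, 0, -1], [0, 0, 0, 36, 112, 0, -1], [0, 0, 0, 54, 168, 0, -1], [0, 0, 0, 72, 224, 0, -1], [0, 0, 0, 90, 280, 0, -1]], "grip_force": 20}}

```text
time_s: 0.78
position: [0.3622, -0.2529, 0.2391]
eef_rot: [0.688, -0.165, 0.688, 0.165]
force: [0.8, 0.5, 0.7]
width: 0.003
```

{"method": "play_rows", "body": {"commands": [[0, 0, 0, 18, 56, 0, -1], [0, 0, 0, 36, 112, 0, -1], [0, 0, 0, 54, 168, 0, -1], [0, 0, 0, 72, 224, 0, -1], [0, 0, 0, 90, 280, 0, -1]]}}

```text
time_s: 1.4
position: [0.4522, 0.0274, 0.2394]
eef_rot: [0.688, -0.165, 0.687, 0.165]
force: [0.9, -0.7, -0.8]
width: 0.008
```

{"method": "play_rows", "body": {"commands": [[0, 0, 0, 18, 56, 0, -1], [0, 0, 0, 36, 112, 0, -1], [0, 0, 0, 54, 168, 0, -1], [0, 0, 0, 70, 220, -20, -1], [0, 0, 0, 83, 261, -60, -1]]}}

```text
time_s: 2.02
position: [0.536, 0.2889, 0.1798]
eef_rot: [0.688, -0.165, 0.687, 0.166]
force: [-0.1, 0.4, -1.2]
width: 0.003
```

{"method": "play_rows", "body": {"commands": [[0, 0, 0, 0, 0, -30, -1], [0, 0, 0, 0, 0, -60, -1], [0, 0, 0, 0, 0, -80, -1], [0, 0, 0, 0, 0, -80, -1]]}}

```text
time_s: 2.52
position: [0.5345, 0.2856, 0.0976]
eef_rot: [0.687, -0.165, 0.689, 0.164]
force: [-0.7, -0.8, 0.5]
width: 0.002
```

```bash
python3 - <<'E'
from h import *
s=ctrl.state(); print(s["time_s"],s["position"],s["eef_rot"],s["force"],s["width"])
for n in ["top","side","wrist"]:
    im=eyes.get_image(n); cv2.imwrite(f"pics/{n}1.png",im[:,:,::-1])
a=cv2.imread("pics/side1.png")[190:340,200:440]; b=cv2.imread("pics/wrist1.png")
cv2.imwrite("pics/m1.png",np.vstack([cv2.resize(a,(560,350)),cv2.resize(b[150:],(560,219))]))
E
```

```text
2.525 [0.53447964 0.28564829 0.09763275] [ 0.68663149 -0.16533049  0.68860254  0.16440673] [-0.70426632 -0.80188232  0.47690745] 0.0015377304634035687
```

View pics/m1.png

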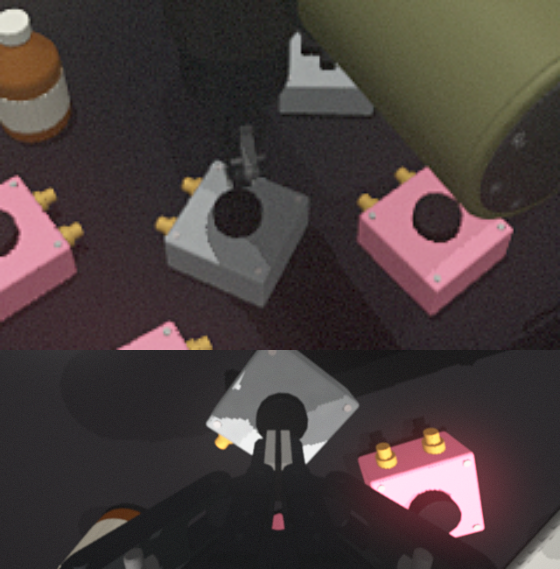

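```bash
python3 - <<'E'
from h import *
def proj(n,P):
    p=eyes.camera_params(n);c=np.linalg.inv(p["world_from_camera"])@np.r_[P,1];q=p["camera_matrix"]@c[:3];return q[:2]/q[2]
for i in range(3): print(ctrl.state()["position"])
print(proj("side",[.5345,.2865,.0896]),proj("wrist",[.535,.2865,.0896]),proj("wrist",[.535,.289,.059]),proj("side",[.535,.289,.059]))
a=cv2.imread("pics/side1.png")[240:300,260:340]; b=cv2.imread("pics/wrist1.png")[140:300,240:400]
cv2.imwrite("pics/m2.png",np.hstack([cv2.resize(a,(400,300),interpolation=2),cv2.resize(b,(300,300),interpolation=2)]))
E
```

```text
[0.53590114 0.28662002 0.10107469]
[0.53590114 0.28662002 0.10107469]
[0.53590114 0.28662002 0.10107469]
[302.29383374 267.57890366] [318.7241423  250.94898039] [321.95054763 229.19880092] [302.03915176 278.02958338]
```

View pics/m2.png

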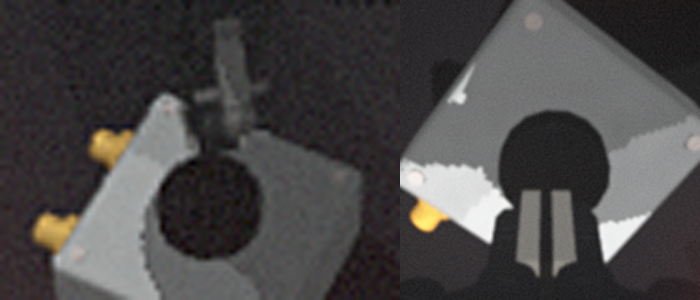

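{"method": "play_rows", "body": {"commands": [[0, 0, 0, 0, 0, -15, -1], [0, 0, 0, 0, 0, -27, -1], [0, 0, 0, 0, 0, -29, -1], [0, 0, 0, 0, 0, -29, -1]]}}

```text
time_s: 3.18
position: [0.5352, 0.2862, 0.0701]
eef_rot: [0.687, -0.165, 0.688, 0.165]
force: [-0.6, 0.2, 0.7]
width: 0.0
```

{"method": "play_rows", "body": {"commands": [[0, 0, 0, 0, 0, -2, -1], [0, 0, 0, 0, 0, -4, -1], [0, 0, 0, 0, 0, -5, -1], [0, 0, 0, 0, 0, -5, -1]]}}

```text
time_s: 3.68
position: [0.5354, 0.2865, 0.0658]
eef_rot: [0.688, -0.165, 0.687, 0.165]
force: [-1.1, -0.1, 3.6]
width: 0.003
```

{"method": "play_rows", "body": {"commands": [[0, 0, 0, 0, 0, -1, -1], [0, 0, 0, 0, 0, -2, -1], [0, 0, 0, 0, 0, -3, -1], [0, 0, 0, 0, 0, -3, -1]]}}

```text
time_s: 4.18
position: [0.5353, 0.2865, 0.0623]
eef_rot: [0.688, -0.165, 0.687, 0.165]
force: [-0.3, 1.0, 2.7]
width: -0.0
```

{"method": "play_rows", "body": {"commands": [[0, 0, 0, 0, 0, -1, -1], [0, 0, 0, 0, 0, -2, -1], [0, 0, 0, 0, 0, -2, -1]]}}

```text
time_s: 4.55
position: [0.5353, 0.2864, 0.0603]
eef_rot: [0.688, -0.165, 0.687, 0.165]
force: [0.8, 0.9, 3.7]
width: 0.006
```

{"method": "play_rows", "body": {"commands": [[0, 0, 0, 0, 0, -1, -1], [0, 0, 0, 0, 0, -1, -1]]}}

```text
time_s: 4.8
position: [0.5354, 0.2865, 0.0594]
eef_rot: [0.688, -0.165, 0.687, 0.165]
force: [2.4, 0.9, 3.8]
width: 0.001
```

{"method": "play_rows", "body": {"commands": [[0, 0, 0, 0, 0, -1, -1], [0, 0, 0, 0, 0, -1, -1]]}}

```text
time_s: 5.05
position: [0.5354, 0.2864, 0.0591]
eef_rot: [0.688, -0.165, 0.687, 0.165]
force: [-0.4, 1.4, 7.0]
width: 0.001
```

{"method": "play_rows", "body": {"commands": [[0, 0, 0, 0, 0, -1, -1], [0, 0, 0, 0, 0, -1, -1]]}}

```text
time_s: 5.3
position: [0.5354, 0.2864, 0.0591]
eef_rot: [0.688, -0.165, 0.687, 0.165]
force: [-3.5, -0.7, 12.2]
width: -0.0
```

{"method": "play_rows", "body": {"commands": [[0, 0, 0, 0, 0, 5, -1], [0, 0, 0, 0, 0, 40, -1], [0, 0, 0, 0, 0, 100, -1], [0, 0, 0, 2, -40, 100, -1], [0, 0, 0, 6, -90, 100, -1]]}}

```text
time_s: 5.92
position: [0.5404, 0.1958, 0.1565]
eef_rot: [0.687, -0.165, 0.688, 0.166]
force: [1.4, -0.2, -1.5]
width: -0.001
```

```bash
python3 - <<'E'
from h import *
s=ctrl.state(); print(s["time_s"],s["position"],s["force"])
im=eyes.get_image("side")[:,:,::-1]; cv2.imwrite("pics/side2.png",im)
a=cv2.imread("pics/side0.png")
f=lambda i:cv2.resize(cv2.convertScaleAbs(i[245:325,255:345],alpha=1.8,beta=15),(390,347),interpolation=2)
cv2.imwrite("pics/m3.png",np.hstack([f(a),f(im)]))
E
```

```text
5.925 [0.5403926  0.19576425 0.15645816] [ 1.36891499 -0.17308851 -1.47119037]
```

View pics/m3.png

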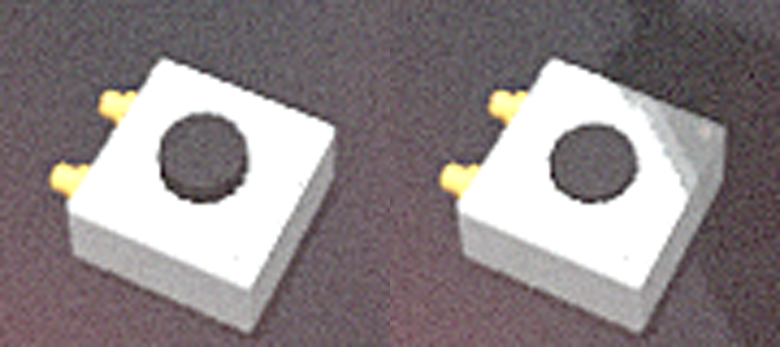

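The gas key now looks flush in side crop at (592,163), and the box hasn't moved. Next is the oven key.

{"method": "play_rows", "body": {"commands": [[0, 0, 0, 4, -55, 0, -1], [0, 0, 0, 8, -110, 0, -1], [0, 0, 0, 12, -165, 0, -1], [0, 0, 0, 16, -220, 0, -1], [0, 0, 0, 20, -275, 0, -1]]}}

```text
time_s: 6.6
position: [0.5602, -0.0804, 0.156]
eef_rot: [0.687, -0.165, 0.689, 0.165]
force: [0.1, -0.7, 0.1]
width: 0.003
```

{"method": "play_rows", "body": {"commands": [[0, 0, 0, 4, -55, 0, -1], [0, 0, 0, 8, -110, 0, -1], [0, 0, 0, 13, -160, 0, -1], [0, 0, 0, 17, -206, -20, -1], [0, 0, 0, 17, -206, -55, -1]]}}

```text
time_s: 7.22
position: [0.5774, -0.2877, 0.1009]
eef_rot: [0.688, -0.163, 0.688, 0.164]
force: [0.8, 0.5, -0.2]
width: -0.001
```

{"method": "play_rows", "body": {"commands": [[0, 0, 0, 0, 0, -5, -1], [0, 0, 0, 0, 0, -5, -1], [0, 0, 0, 0, 0, -5, -1]]}}

```text
time_s: 7.6
position: [0.579, -0.2844, 0.0992]
eef_rot: [0.688, -0.166, 0.687, 0.165]
force: [0.2, 0.7, 0.9]
width: -0.0
```

```bash
python3 - <<'E'
from h import *
def proj(n,P):
    p=eyes.camera_params(n);c=np.linalg.inv(p["world_from_camera"])@np.r_[P,1];q=p["camera_matrix"]@c[:3];return q[:2]/q[2]
s=ctrl.state(); print(s["time_s"],s["position"],s["force"])
print(proj("wrist",[.578,-.283,.059]))
im=eyes.get_image("wrist")[:,:,::-1]; cv2.imwrite("pics/wrist3.png",im)
im2=eyes.get_image("side")[:,:,::-1]; cv2.imwrite("pics/side3.png",im2)
cv2.imwrite("pics/m4.png",np.hstack([cv2.resize(im[120:320,200:440],(480,400)),cv2.resize(im2[80:160,300:364],(320,400),interpolation=2)]))
E
```

```text
7.6 [ 0.57901139 -0.28440825  0.09922713] [0.15876253 0.71746472 0.91788683]
[320.83259685 229.69634488]
```

View pics/m4.png

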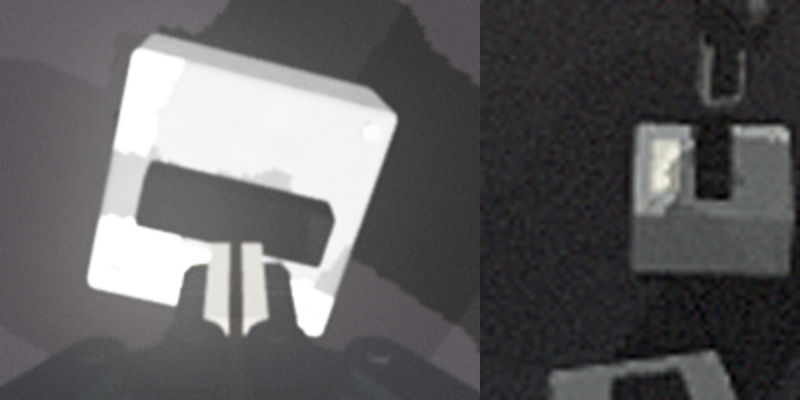

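{"method": "play_rows", "body": {"commands": [[0, 0, 0, -1, -1, -12, -1], [0, 0, 0, -1, -1, -24, -1], [0, 0, 0, -1, -1, -26, -1], [0, 0, 0, -1, -1, -26, -1]]}}

```text
time_s: 8.2
position: [0.577, -0.2857, 0.0709]
eef_rot: [0.687, -0.165, 0.688, 0.165]
force: [-0.0, 0.6, 0.5]
width: 0.002
```

{"method": "play_rows", "body": {"commands": [[0, 0, 0, 0, 0, -2, -1], [0, 0, 0, 0, 0, -4, -1], [0, 0, 0, 0, 0, -6, -1], [0, 0, 0, 0, 0, -8, -1], [0, 0, 0, 0, 0, -8, -1]]}}

```text
time_s: 8.82
position: [0.5773, -0.2858, 0.0635]
eef_rot: [0.688, -0.165, 0.687, 0.165]
force: [-1.0, 1.0, 4.0]
width: 0.001
```

{"method": "play_rows", "body": {"commands": [[0, 0, 0, 0, 0, -1, -1], [0, 0, 0, 0, 0, -2, -1], [0, 0, 0, 0, 0, -3, -1], [0, 0, 0, 0, 0, -3, -1]]}}

```text
time_s: 9.32
position: [0.5773, -0.2858, 0.0603]
eef_rot: [0.688, -0.165, 0.688, 0.165]
force: [0.7, -0.9, 3.8]
width: 0.003
```

{"method": "play_rows", "body": {"commands": [[0, 0, 0, 0, 0, -1, -1], [0, 0, 0, 0, 0, -2, -1], [0, 0, 0, 0, 0, -2, -1]]}}

```text
time_s: 9.7
position: [0.5773, -0.2858, 0.0591]
eef_rot: [0.688, -0.165, 0.687, 0.165]
force: [-1.0, 2.8, 7.5]
width: -0.001
```

{"method": "play_rows", "body": {"commands": [[0, 0, 0, 0, 0, -1, -1], [0, 0, 0, 0, 0, -1, -1]]}}

```text
time_s: 9.95
position: [0.5774, -0.2858, 0.0591]
eef_rot: [0.688, -0.165, 0.687, 0.165]
force: [-2.9, 3.8, 11.3]
width: 0.003
```

{"method": "play_rows", "body": {"commands": [[0, 0, 0, 0, 0, 5, -1], [0, 0, 0, 0, 0, 40, -1], [0, 0, 0, 0, 0, 80, -1], [0, 0, 0, -5, 55, 80, -1], [0, 0, 0, -9, 110, 80, -1]]}}

```text
time_s: 10.58
position: [0.5676, -0.1747, 0.1364]
eef_rot: [0.688, -0.164, 0.688, 0.165]
force: [0.9, 0.8, -0.7]
width: -0.001
```

{"method": "play_rows", "body": {"commands": [[0, 0, 0, -4, 54, 0, -1], [0, 0, 0, -9, 107, 0, -1], [0, 0, 0, -9, 107, -40, -1], [0, 0, 0, -9, 107, -40, -1], [0, 0, 0, -9, 107, -40, -1]]}}

```text
time_s: 11.2
position: [0.5594, -0.0694, 0.098]
eef_rot: [0.688, -0.165, 0.688, 0.164]
force: [0.5, 0.5, 0.1]
width: 0.001
```

```bash
python3 - <<'E'
from h import *
def proj(n,P):
    p=eyes.camera_params(n);c=np.linalg.inv(p["world_from_camera"])@np.r_[P,1];q=p["camera_matrix"]@c[:3];return q[:2]/q[2]
s=ctrl.state(); print(s["time_s"],s["position"],s["force"])
print(proj("wrist",[.559,-.066,.059]))
im=eyes.get_image("wrist")[:,:,::-1]; cv2.imwrite("pics/wrist4.png",im)
im2=eyes.get_image("side")[:,:,::-1]; cv2.imwrite("pics/side4.png",im2)
cv2.imwrite("pics/m5.png",np.hstack([cv2.resize(im[120:320,200:440],(480,400)),cv2.resize(im2[90:190,300:380],(320,400),interpolation=2)]))
E
```

```text
11.2 [ 0.55942688 -0.06941899  0.09803356] [0.45394246 0.49413047 0.11045836]
[323.15756966 232.62871172]
```

View pics/m5.png

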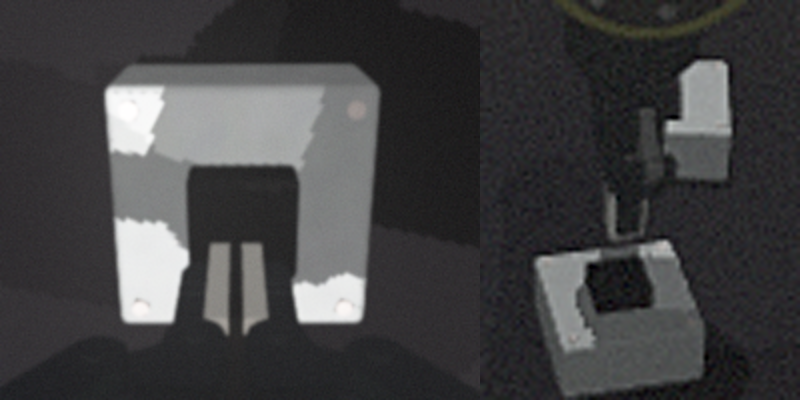

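{"method": "play_rows", "body": {"commands": [[0, 0, 0, 0, 1, -12, -1], [0, 0, 0, 0, 2, -24, -1], [0, 0, 0, 0, 2, -26, -1], [0, 0, 0, 0, 2, -26, -1]]}}

```text
time_s: 11.8
position: [0.5591, -0.0668, 0.071]
eef_rot: [0.687, -0.165, 0.688, 0.165]
force: [0.4, 0.1, 0.2]
width: -0.0
```

{"method": "play_rows", "body": {"commands": [[0, 0, 0, 0, 0, -2, -1], [0, 0, 0, 0, 0, -4, -1], [0, 0, 0, 0, 0, -6, -1], [0, 0, 0, 0, 0, -8, -1], [0, 0, 0, 0, 0, -8, -1]]}}

```text
time_s: 12.42
position: [0.5593, -0.0667, 0.0634]
eef_rot: [0.688, -0.165, 0.687, 0.165]
force: [-1.0, 0.6, 3.0]
width: 0.001
```

{"method": "play_rows", "body": {"commands": [[0, 0, 0, 0, 0, -1, -1], [0, 0, 0, 0, 0, -2, -1], [0, 0, 0, 0, 0, -3, -1], [0, 0, 0, 0, 0, -4, -1], [0, 0, 0, 0, 0, -4, -1]]}}

```text
time_s: 13.05
position: [0.5593, -0.0667, 0.0592]
eef_rot: [0.688, -0.165, 0.688, 0.165]
force: [0.2, 1.4, 3.3]
width: -0.003
```

{"method": "play_rows", "body": {"commands": [[0, 0, 0, 0, 0, -1, -1], [0, 0, 0, 0, 0, -1, -1]]}}

```text
time_s: 13.3
position: [0.5594, -0.0667, 0.0591]
eef_rot: [0.688, -0.165, 0.687, 0.165]
force: [-3.0, 0.7, 8.9]
width: -0.004
```

{"method": "play_rows", "body": {"commands": [[0, 0, 0, 0, 0, -1, -1], [0, 0, 0, 0, 0, -1, -1]]}}

```text
time_s: 13.55
position: [0.5594, -0.0667, 0.059]
eef_rot: [0.688, -0.165, 0.687, 0.165]
force: [-5.8, 1.2, 12.8]
width: 0.002
```

{"method": "play_rows", "body": {"commands": [[0, 0, 0, 0, 0, 5, -1], [0, 0, 0, 0, 0, 45, -1], [0, 0, 0, 0, 0, 105, -1], [0, 0, 0, 0, 0, 165, -1], [0, 0, 0, -20, -55, 165, -1]]}}

```text
time_s: 14.18
position: [0.5414, -0.1207, 0.2271]
eef_rot: [0.69, -0.167, 0.685, 0.166]
force: [-0.5, -1.0, -1.3]
width: 0.001
```

{"method": "play_rows", "body": {"commands": [[0, 0, 0, -30, -55, 0, -1], [0, 0, 0, -60, -105, 0, -1], [0, 0, 0, -90, -155, 0, -1], [0, 0, 0, -120, -205, 0, -1], [0, 0, 0, -150, -255, 0, -1]]}}

```text
time_s: 14.8
position: [0.3878, -0.378, 0.2214]
eef_rot: [0.687, -0.165, 0.688, 0.165]
force: [1.2, -0.5, 0.5]
width: -0.002
```

```bash
python3 - <<'E'
from h import *
s=ctrl.state(); print(s["time_s"],s["position"],s["force"])
for n in ["top","side"]:
    im=eyes.get_image(n)[:,:,::-1]; cv2.imwrite(f"pics/{n}5.png",im)
cs={"side":[(302,282),(346,115),(334,162),(340,212)]}
def tiles(p):
    im=cv2.imread(p); return np.hstack([cv2.convertScaleAbs(cv2.resize(im[y-28:y+28,x-28:x+28],(200,200),interpolation=2),alpha=1.5,beta=15) for x,y in cs["side"]])
cv2.imwrite("pics/m6.png",np.vstack([tiles("pics/side0.png"),tiles("pics/side5.png")]))
E
```

```text
14.8 [ 0.38776794 -0.37795816  0.22139696] [ 1.20086455 -0.47460711  0.4701475 ]
```

View pics/m6.png

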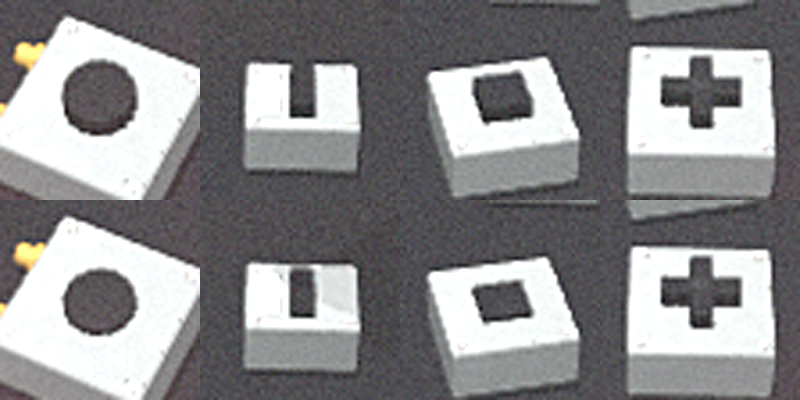

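View pics/top5.png

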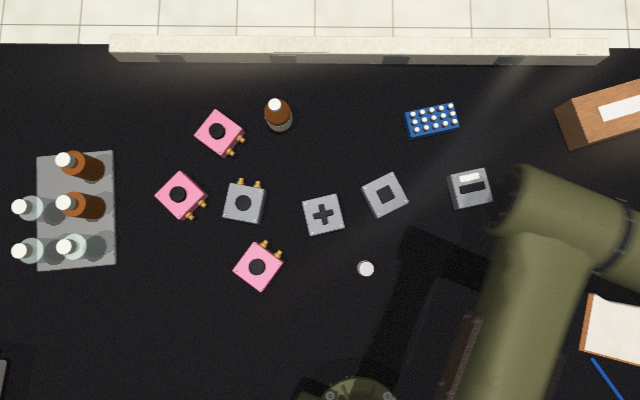

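Before/after tiles: the gas (100,300), oven (302,292) and start (502,302) keys are lower, and the vent cross (702,292) is still up. All the boxes and bystanders are where they were, and the arm is clear.

```bash
python3 -c "
from station import workorder
print(workorder.hand_in())"
```

```text
the job is handed in; nothing more can be done
None
```

I pressed the gas, oven and start keys in that order with the closed fingertips, each right down to its stop, then moved clear and handed in at about 15 s.

- **Presses:** on each key the TCP stopped descending at about 0.059 m, which puts the fingertips at the 51 mm pressed height. The vertical force there rose to 11–13 N, against about 4 N while the key was sliding.
- **Last pictures:** in the side view all three keys sit low and the vent key is still up. The side and top views show no visible movement of any box, pink look-alike, the rack, the bottle or the jar.
- **Disagreements:** measured positions differed from commanded ones by up to about 4 mm. The first side-camera readings of the keys were 6–12 mm off the top-camera ones in y. I used the top-camera positions, and the wrist camera agreed with them to about 2 mm at the gas and oven keys. At the start key I only checked the alignment by eye.

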